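# Set the bench mixer's dial and snap its guard on

### The arm

A 7-joint arm with a two-finger parallel gripper is mounted at the origin on the work surface. World frame = base frame: x ahead of the robot, y to its left, z up, the work surface at z = 0. Lengths are in m, angles in rad, forces in N, time in s.
With the tool pointing down it reaches from about 0.4 to 0.85 m from the base axis. Payload 10.4 kg.
Tool frame: the origin (TCP) lies midway between the tips of the shut fingers; the grasp point (between the pads) lies 19 mm behind it; x points along the fingers, z is the direction in which the jaws open and shut, and the axes are right-handed (so a half turn about x gives the same grasp; the last joint's range is limited). The gripper opens to 87 mm and grips with 3 to 60 N. Pads are 19 mm wide; open, the fingers measure 117 mm over their backs; the gripper's body (75 mm by 190 mm) begins 51 mm behind the grasp point.
Start: joints at [-1.125, 0.332, -0.065, 1.46, 0.022, 1.35, -0.088], TCP at [0.282, 0.558, 0.223] pointing down, gripper open.
Joint ranges: [-2.6, 2.6], [-0.5, 2.12], [-1.47, 1.34], [0.16, 2.42], [-1.27, 4.41], [0.06, 2.06], [-2.6, 2.6]. Speed limits (rad/s): [2.22, 2.22, 2.79, 2.79, 3.14, 3.14, 3.14].

### API

Orientations are given as a unit quaternion [x, y, z, w].
In Python, from bench import read_state, camera, camera_params, close_job gives the robot as it stands.
- The arm moves only by the tool arm_command, never from a script. Its argument "targets" is a list of rows, each a list of 7 numbers: the closure in counts, from 0 (fully open) to 255 (shut), then the shift along the tool's x, y, z in mm, then the turn, a rotation vector about the tool's x, y, z in rad. A call has 1 to 10 rows; each row is the pose to reach, as a shift and turn from the pose commanded when the call began, along the tool's axes at that moment; what a row does not reach only later rows make up. A row lasts 1/10 s, in which the tool goes at most 50 mm and 8.59 degrees, less where a joint would pass 70% of its speed; a pose out of reach is approached as far as the arm can. A call with a gripper value outside its range is refused whole. The fingers move at their own pace and stop on an object; "newtons" is the grip in N (left out, the last holds). Time passes only in rows, so rows that repeat a pose let the fingers close. It gives the time, the measured TCP pose, the force and the opening at its end, in the units of the state.
- read_state(): the state, without advancing time (a new reading comes with each control period).
- camera(name): name is "side" or "top"; returns the picture (480x640x3 uint8, red, green, blue); there is no depth.
- camera_params(name): a dict with "intrinsics" (3x3 intrinsics, pixels), "xyz" and "orientation" of the camera in the world. Camera axes: x right, y down, z forward; pixel columns grow to the right and rows downward; lengths in m; the calibration is good to about 2 mm. A picture is of the moment at which its call begins. camera_params takes no time and is no camera call.
- close_job(): hands the job in, once; it reports no verdict.
The state is a dict: "time": time; "joint_positions": joint angles; "joint_vel": joint speeds; "joint_torque": joint torques, N m; "ee_pos": TCP position; "eef_rot": TCP orientation; "ft_force": force on the tool from outside, world axes, zero at the start; "torque": the same for the moment, N m; "width": finger opening in m.
Only numpy, scipy, OpenCV 4.12 (cv2) and the standard library are available. Lean on these libraries where they do the work, as an engineer would, in place of code of your own. Each camera call takes 0.05 s, during which the arm holds its last target.

### The job

Turn the dial of the bench mixer clockwise to the mark with two dots (the third of its four click positions), let go of it, then take the white dial guard by the rib on its top and press it straight down over the dial until both of its ends snap under the clips. Do not let go: finish while still pressing the guard firmly down into its springy seal, and leave the jar, the dish and the spatula beside these things where they are.

Things in the scene. Friction and masses are not known exactly. Their poses are not given: they have to be found in the camera images.
- mixer: bench mixer, fixed: low white box, flat deck 45 mm above the table. Origin on the table under the dial's axis, z up; box from x -85 to +165 mm, y +-90 mm; round rubber shaking plate at x 122 mm (80 mm across, top 59 mm above the table). Round the dial lies a black rubber seal frame, outside 117 x 88 mm, top 6 mm above the deck, pushed down by the guard's walls
- clip_front_nose (a point): centre of the nose of the front clip, at x -63 mm of the mixer, 21.2 mm above the deck: a sprung grey plastic clip, round nose 12 mm thick, 24 mm long along y, gives way outwards (away from the dial). An equal clip stands at x +63 mm
- dial (a joint): angle of the black selector dial, rad, grows clockwise seen from above. Four click positions marked on the deck: 0 (short bar, off), 0.524 (one dot), 1.047 (two dots), 1.571 (three dots); end stops 0.12 beyond. Stays in the click it is left in and is pulled in from about 0.2 rad away; torque about 0.07 N m between clicks
- dial_grip (a point): on the dial's axis, 23 mm above the deck, in the grip bar: 40 mm long, 12 thick, from 8 to 34 mm above the deck, on a skirt 44 mm across, 8 mm high. The point's x axis runs along the bar to the pointer (white line on top, nib on the skirt). At dial angle q the pointer lies 225 degrees minus q counterclockwise from the mixer's x
- guard: loose white dial guard, about 90 g, upright: shell open below, 110 (x) x 84 (y) x 44 mm high, walls 3 mm. Origin at the centre of its underside. Grip rib on top, centred, 60 mm along x, 14 thick, 22 high (44 to 66 mm above the origin). A round bead 10 mm thick, 9 mm above the lower edge, crosses each end wall (x +-54.5 mm) for the clips. Fits over the dial, x along the mixer's x, either way round
- seal (a joint): how far the seal frame is pushed down, m: 0 free, about 0.0008 under the snapped guard left alone, 0.005 at its stop; 2500 N/m. The guard meets the clips with its lower edge 19.2 mm above the deck; at some 10 to 15 N it slips under them and the force drops; then the edge is 5 mm above the deck, pressed on it goes down to 1 mm
- amber_jar: small brown jar, 48 mm across, 75 mm high, beyond the guard; origin at the centre of its underside. To be left alone
- dish: small shallow white dish, 80 mm across, 15 mm high, on the robot's side of the guard; origin at the centre of its underside. To be left alone
- spatula: steel spatula, about 150 mm long, lying flat on the robot's side of the mixer; origin on its underside. To be left alone
Things that resemble listed ones, but are neither listed nor needed, are in the scene too. What is shaped like the guard but blue or pink is not meant.

How it is judged:
On the way, in this order (a step that is already met when the one before it is completed fails the run):
1. the dial is turned to the two-dot mark, with the guard still off (value of joint dial between 0.897 and 1.197 rad and horizontal distance between guard and mixer above 0.1 m), for 0.3 s.
2. the guard is snapped under both clips, over the dial (horizontal distance between guard and mixer below 0.006 m and z of guard in the frame of mixer below 0.0525 m and angle between guard's own z axis and vertical below 0.05 rad), for 0.1 s.
At the end, for the whole second after the job is handed in: dial within 0.15 rad of two dots; guard level (0.05 rad), within 6 mm of the dial axis and 0.12 rad of the mixer direction, snapped under both clips, lower edge under 5.5 mm above the deck; fingers still press it (over 3 N), seal pushed down over 2.2 mm, through the last second (value of joint dial between 0.897 and 1.197 rad and horizontal distance between guard and mixer below 0.006 m and z of guard in the frame of mixer below 0.0505 m and angle between guard's own z axis and vertical below 0.05 rad and angle between the x axis of guard and the x axis of mixer, either way round below 0.12 rad and value of joint seal above 0.0022 m and contact force between the fingers and guard above 3 N); the arm keeps its last pose, push and grip.
It fails at once if the small jar, the dish or the spatula is moved by more than 30 mm (distance of any of amber_jar, dish, spatula from where it was at the start of the episode above 0.03 m).
It also fails if it takes over 69 s, if anything falls off the work surface, if the arm or the gripper's body presses on something with over 40 N, if the wrist force passes 120 N, or if a joint passes its speed limit or range.

## Working session

There is one attempt and no reset: what is moved stays moved. The work goes in short steps, Python scripts to look and compute and a tool call to move; the robot and the scene stay as the last step left them, time stands still between calls to the robot, and variables do not carry over. Pictures are saved under pics/ and viewed, and the job is handed in when it is done.

Besides the shell and the picture viewer there is one more tool, called as name(argument=value, ...), one argument or row to a line, values as JSON. arm_command: Moves the arm, as the interface text tells. Its arguments: {"type":"object","properties":{"targets":{"type":"array"},"newtons":{"type":"number"}},"required":["targets"]}

```bash
ls; mkdir -p pics
python3 - <<'E'
from bench import *
import cv2
for n in("side","top"):
    cv2.imwrite(f"pics/{n}0.png",camera(n)[:,:,::-1]); p=camera_params(n); print(n,p)
s=read_state();print(s)
E
```

```text
pics
side {'intrinsics': array([[442.98249383,   0.        , 331.12806552],
       [  0.        , 442.98249383, 247.21436201],
       [  0.        ,   0.        ,   1.        ]]), 'xyz': array([ 0.41323125, -0.62585711,  0.58067755]), 'orientation': array([ 0.89034847, -0.09126922,  0.04427665, -0.44383456])}
top {'intrinsics': array([[594.04558075,   0.        , 326.33438008],
       [  0.        , 594.04558075, 235.52727527],
       [  0.        ,   0.        ,   1.        ]]), 'xyz': array([0.33921756, 0.02854468, 1.2704148 ]), 'orientation': array([-0.69556279,  0.71385866, -0.06172504,  0.05280374])}
{'time': 0.1, 'joint_positions': array([-1.12458798,  0.33276486, -0.0646686 ,  1.46085682,  0.021592  ,
        1.34989141, -0.08853077]), 'joint_vel': array([ 0.00265281, -0.00243225, -0.0008305 , -0.00042092,  0.00127369,
        0.00093094, -0.00054957]), 'joint_torque': array([ 1.38195068e-03, -6.24544430e+01,  2.45155580e-02, -3.90715992e+01,
       -6.13163388e-02,  3.65963287e-02,  6.42762711e-05]), 'ee_pos': array([0.28225239, 0.55725287, 0.22186102]), 'eef_rot': array([-0.37042591,  0.60282398,  0.36993745,  0.60210811]), 'ft_force': array([ 0.05528052, -0.2358508 ,  0.21110561]), 'torque': array([-0.01953619, -0.04327347,  0.01285618]), 'width': 0.086958553123506}
```

View pics/side0.png

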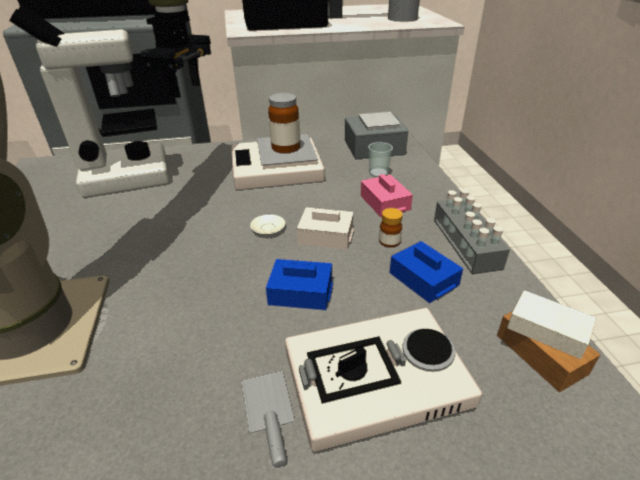

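View pics/top0.png

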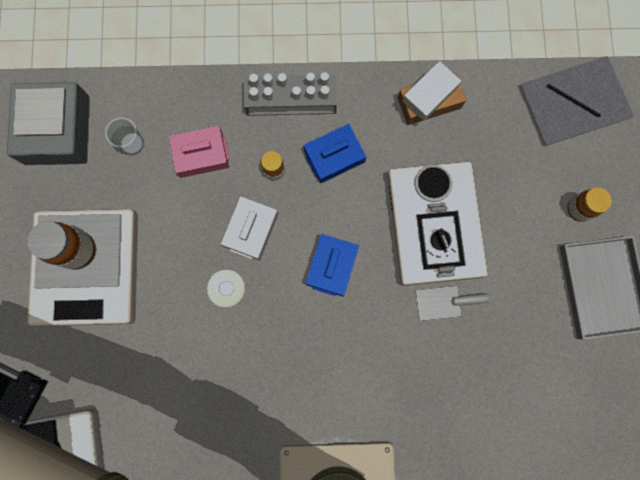

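Guard candidates in the top view: white (249,227), blue (335,153), blue (332,265), pink (199,151), and a white-topped brown box (433,90). The white shell with a rib at (249,227) fits the description. The jar next to it is at (272,164), with a look-alike at (590,203). The mixer dial is at (441,240). I'll check the guard and dial in close crops.

Run:
```python
import cv2,numpy as np
t=cv2.imread("pics/top0.png");s=cv2.imread("pics/side0.png")
def c(im,x,y,w,h,k):return cv2.resize(im[y:y+h,x:x+w],None,fx=k,fy=k,interpolation=cv2.INTER_CUBIC)
a=np.hstack([c(t,210,185,80,75,5),c(t,400,200,80,75,5)])
b=np.hstack([c(s,290,195,80,60,5),c(s,290,330,80,60,5)])
cv2.imwrite("pics/crop_top.png",a);cv2.imwrite("pics/crop_side.png",b)
cv2.imwrite("pics/crop_mix.png",c(t,380,155,115,135,4.4))
```

```text
(no output)
```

View pics/crop_top.png

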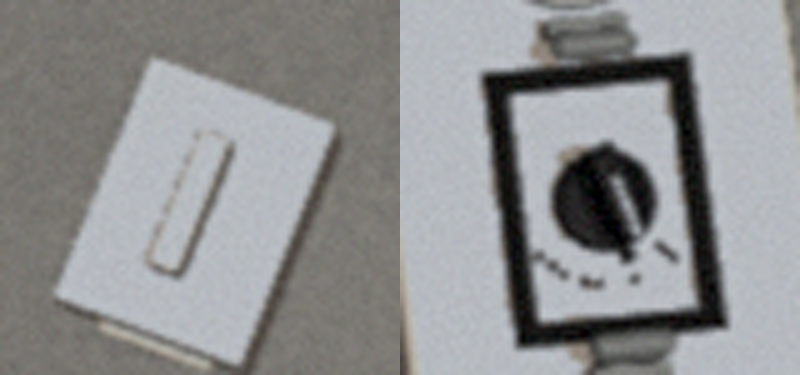

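View pics/crop_side.png

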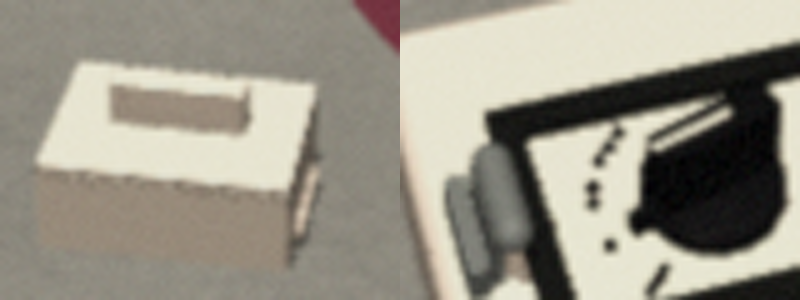

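View pics/crop_mix.png

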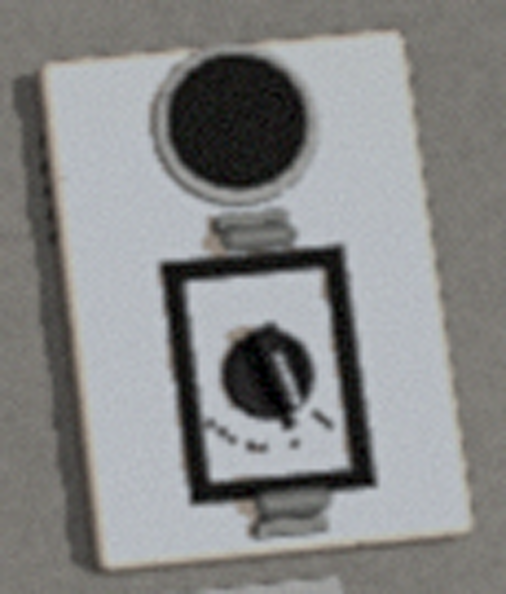

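Run:
```python
import cv2
s=cv2.imread("pics/side0.png")
cv2.imwrite("pics/crop_smix.png",cv2.resize(s[300:450,280:480],None,fx=4,fy=4,interpolation=cv2.INTER_CUBIC))
```

```text
(no output)
```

View pics/crop_smix.png

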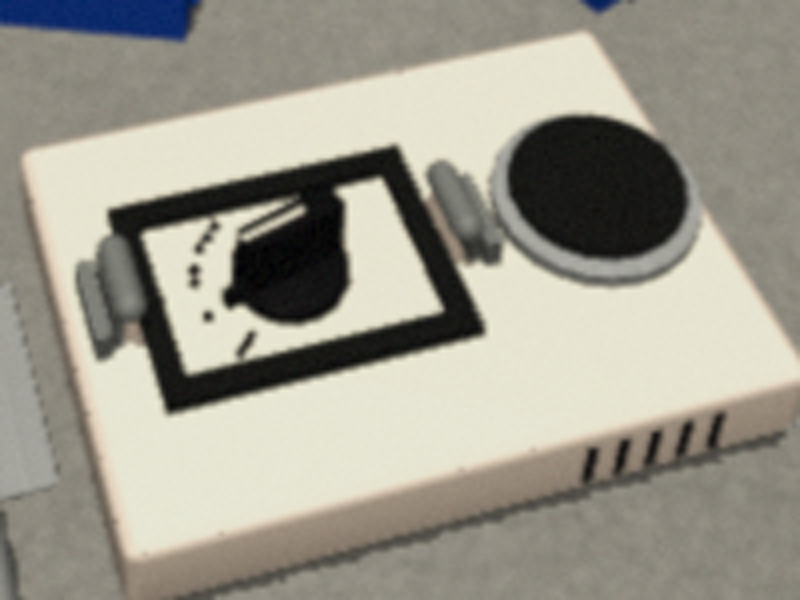

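```bash
cat > h.py <<'E'
import numpy as np, cv2
from bench import *
from scipy.spatial.transform import Rotation as R
from scipy.optimize import least_squares
def proj(n,P):
    p=camera_params(n);M=R.from_quat(p["orientation"]).as_matrix()
    c=(np.atleast_2d(P)-p["xyz"])@M; u=c@p["intrinsics"].T
    return u[:,:2]/u[:,2:]
def unproj(n,uv,z):
    p=camera_params(n);M=R.from_quat(p["orientation"]).as_matrix()
    d=M@np.linalg.solve(p["intrinsics"],[uv[0],uv[1],1]);return p["xyz"]+d*(z-p["xyz"][2])/d[2]
def fit(obs,x0):
    # obs: list of (cam, local pts Nx3, uv Nx2); solve x,y,yaw
    def f(v):
        M=R.from_euler('z',v[2]).as_matrix();r=[]
        for n,L,uv in obs: r.append((proj(n,L@M.T+[v[0],v[1],0])-uv).ravel())
        return np.concatenate(r)
    s=least_squares(f,x0);return s.x,np.round(s.fun.reshape(-1,2),1)
E
cat > m1.py <<'E'
from h import *
def u(pts,o,k): return (np.array(pts)+.5)/k-.5+np.array(o)
def rect(hx,hy,z): return np.array([[hx,hy,z],[hx,-hy,z],[-hx,-hy,z],[-hx,hy,z]])
# guard: long axis; corners
gt=u([(155,57),(335,125),(243,368),(55,298)],(210,185),5)
gs=u([(80,62),(317,85),(290,190),(38,163)],(290,195),5)
print([unproj("top",p,.044)[:2].round(4) for p in gt]);print([unproj("side",p,.044)[:2].round(4) for p in gs])
P=np.array([unproj("top",p,.044) for p in gt]);print(np.linalg.norm(P-np.roll(P,1,0),axis=1))
g=rect(.055,.042,.044)
d=P[0]-P[3];x0=[*P[:,:2].mean(0),np.arctan2(d[1],d[0])]
print("g top",*fit([("top",g,gt)],x0))
gsr=np.array([gs[1],gs[2],gs[3],gs[0]])
# side: far edge=+y world ; order found by nearest projection
from scipy.optimize import linear_sum_assignment as lsa
from scipy.spatial.distance import cdist
M=R.from_euler('z',x0[2]).as_matrix();pr=proj("side",g@M.T+[x0[0],x0[1],0])
i,j=lsa(cdist(pr,gs));gs=gs[j]
print("g side",*fit([("side",g,gs)],x0));print("g both",*fit([("top",g,gt),("side",g,gs)],x0))
# mixer
dt=u([(42,65),(405,33),(473,530),(103,570)],(380,155),4.4)
st=u([(161,265),(343,247),(375,485),(192,503)],(380,155),4.4)
ss=u([(108,212),(400,147),(484,328),(168,411)],(280,300),4)[[1,2,3,0]]
dk=rect(.125,.09,.045)+[.04,0,0]; sl=rect(.0585,.044,.051)
x0=[.38,-.2,0]
for o in ([("top",dk,dt)],[("top",sl,st)],[("side",sl,ss)],[("top",dk,dt),("top",sl,st),("side",sl,ss)]): print("m",*fit(o,x0))
v,_=fit([("top",dk,dt),("top",sl,st),("side",sl,ss)],x0)
nt=u([(287,424)],(380,155),4.4)[0];a=unproj("top",nt,.045+.004)
ns=u([(232,297)],(280,300),4)[0];b=unproj("side",ns,.045+.004)
for q in(a,b):
    d=q[:2]-v[:2];print(q,np.hypot(*d),"q",np.radians(225)-(np.arctan2(d[1],d[0])-v[2])%(2*np.pi))
# white line top ends at z=.079 top crop (400,200) k5
e=[unproj("top",p,.079)[:2] for p in u([(612-400,172),(645-400,240)],(400,200),5)]
d=e[1]-e[0];print(e,"line q",np.radians(225)-(np.arctan2(d[1],d[0])-v[2])%(2*np.pi))
E
python3 m1.py
```

```text
[array([0.6287, 0.1891]), array([0.5975, 0.1135]), array([0.4955, 0.153 ]), array([0.5269, 0.231 ])]
[array([0.5294, 0.233 ]), array([0.6308, 0.1918]), array([0.5999, 0.1143]), array([0.499, 0.156])]
[0.11017598 0.08173413 0.10945088 0.08404231]
g top [ 0.56216069  0.17165619 -0.3826479 ] [[-0.5 -0. ]
 [ 0.6  0. ]
 [-0.1  0. ]
 [-0.1  0. ]]
g side [ 0.5648315   0.17387    -0.38176459] [[ 0.2 -0.2]
 [ 0.1 -0. ]
 [-0.3  0.2]
 [-0.  -0.1]]
g both [ 0.5633331   0.17205692 -0.3822137 ] [[-0.7 -0.6]
 [ 0.4 -0.5]
 [-0.3 -0.5]
 [-0.3 -0.5]
 [-0.2  0.3]
 [-0.4  0.5]
 [-0.9  0.7]
 [-0.5  0.4]]
m [ 0.52315284 -0.22738341  0.07081154] [[-0.7 -1.1]
 [ 0.2 -1.5]
 [ 1.3  1.6]
 [-0.8  0.9]]
m [ 0.52388978 -0.22690357  0.07279945] [[-0.2 -0.6]
 [ 0.  -0.5]
 [ 0.4  0.5]
 [-0.2  0.6]]
m [ 0.52565484 -0.2285247   0.07410049] [[-0.5 -0. ]
 [ 0.8  0.3]
 [-0.2 -0.4]
 [-0.2  0. ]]
m [ 0.52465368 -0.22782535  0.07239066] [[-0.7 -1.7]
 [ 0.3 -2.3]
 [ 1.5  0.8]
 [-0.5  0.2]
 [ 0.3 -1. ]
 [ 0.4 -0.9]
 [ 0.8  0.2]
 [ 0.2  0.2]
 [-1.1 -0.2]
 [-0.1  0.1]
 [-1.1 -0.7]
 [-0.9 -0.3]]
[ 0.50008979 -0.23506773  0.049     ] 0.025609305530591913 q 0.5710740302366357
[ 0.50222139 -0.23480635  0.049     ] 0.02349344347144108 q 0.5560857411543378
[array([ 0.5311475 , -0.22485691]), array([ 0.50285433, -0.23664727])] line q 0.46295142060698824
```

```bash
cat >> h.py <<'E'
def go(pos,jaw_deg,s=None):
    """shift mm (tool axes), rotvec to reach TCP pos, tool x down, tool z at world azimuth jaw_deg (either way)"""
    s=s or read_state();R0=R.from_quat(s["eef_rot"]);best=None
    for k in(0,180):
        a=np.radians(jaw_deg+k);z=np.array([np.cos(a),np.sin(a),0]);x=np.array([0,0,-1.]);y=np.cross(z,x)
        R1=R.from_matrix(np.array([x,y,z]).T);rv=(R0.inv()*R1).as_rotvec()
        if best is None or np.linalg.norm(rv)<np.linalg.norm(best): best=rv
    sh=R0.inv().apply(np.array(pos)-s["ee_pos"])*1000
    print("shift",sh.round(1),"rv",best.round(4),"| tool axes\n",R0.as_matrix().round(3));
def st():
    s=read_state();print("t",s["time"],"p",s["ee_pos"].round(4),"F",s["ft_force"].round(2),"T",s["torque"].round(2),"w",round(s["width"],4),"j",s["joint_positions"].round(2))
    m=R.from_quat(s["eef_rot"]).as_matrix();print("jaw az",np.degrees(np.arctan2(m[1,2],m[0,2])).round(2),"down",m[:,0].round(4))
E
python3 - <<'E'
from h import *
st();go([.5245,-.2275,.16],109.15)
E
```

```text
t 0.1 p [0.2823 0.5573 0.2219] F [ 0.06 -0.24  0.21] T [-0.02 -0.04  0.01] w 0.087 j [-1.12  0.33 -0.06  1.46  0.02  1.35 -0.09]
jaw az 63.14 down [-5.0e-04 -1.1e-03 -1.0e+00]
shift [  62.6 -570.7 -590.5] rv [-8.031e-01 -1.200e-03 -4.000e-04] | tool axes
 [[-0.001 -0.892  0.452]
 [-0.001  0.452  0.892]
 [-1.    -0.    -0.001]]
```

arm_command(
  targets=[
    [0,50,-571,-590,-0.803,0,0],
    [60,50,-571,-590,-0.803,0,0],
    [120,50,-571,-590,-0.803,0,0],
    [120,50,-571,-590,-0.803,0,0],
    [120,50,-571,-590,-0.803,0,0],
    [120,50,-571,-590,-0.803,0,0],
    [120,50,-571,-590,-0.803,0,0],
    [120,50,-571,-590,-0.803,0,0],
    [120,50,-571,-590,-0.803,0,0],
    [120,50,-571,-590,-0.803,0,0],
  ],
  newtons=20,
)

```text
time: 1.1
ee_pos: [0.4281, 0.0856, 0.1925]
eef_rot: [-0.576, 0.41, 0.576, 0.41]
ft_force: [1.6, 0.2, -0.3]
width: 0.0462
```

Run:
```python
from h import *
st();go([.5245,-.2275,.16],109.15)
```

```text
t 1.1 p [0.4281 0.0856 0.1925] F [ 1.58  0.21 -0.32] T [ 0.14 -0.08  0.06] w 0.0462 j [-0.57 -0.08  0.26  1.98  0.02  1.24  1.58]
jaw az 109.15 down [ 1.e-04  4.e-04 -1.e+00]
shift [  32.4   11.6 -327.4] rv [0.     0.0003 0.0002] | tool axes
 [[ 0.    -0.945 -0.328]
 [ 0.    -0.328  0.945]
 [-1.    -0.     0.   ]]
```

arm_command(
  targets=[
    [120,32,11,-327,0,0,0],
    [120,32,11,-327,0,0,0],
    [120,32,11,-327,0,0,0],
    [120,32,11,-327,0,0,0],
    [120,32,11,-327,0,0,0],
    [120,32,11,-327,0,0,0],
    [120,32,11,-327,0,0,0],
    [120,32,11,-327,0,0,0],
    [120,32,11,-327,0,0,0],
    [120,32,11,-327,0,0,0],
  ],
)

```text
time: 2.1
ee_pos: [0.5249, -0.2236, 0.1604]
eef_rot: [-0.576, 0.409, 0.577, 0.41]
ft_force: [0.4, -0.3, 0.1]
width: 0.0457
```

Run:
```python
from h import *
st();go([.5245,-.2275,.0565],109.15)
for n in("side",): cv2.imwrite("pics/s1.png",camera(n)[:,:,::-1])
```

```text
t 2.1 p [ 0.5249 -0.2236  0.1604] F [ 0.41 -0.25  0.12] T [0.1  0.01 0.04] w 0.0457 j [-0.18  0.28  0.6   1.72 -0.17  1.19  2.37]
jaw az 109.23 down [-3.e-04  9.e-04 -1.e+00]
shift [103.9   1.7  -3.7] rv [ 0.0014  0.0009 -0.    ] | tool axes
 [[-0.    -0.944 -0.329]
 [ 0.001 -0.329  0.944]
 [-1.     0.     0.001]]
```

View pics/s1.png

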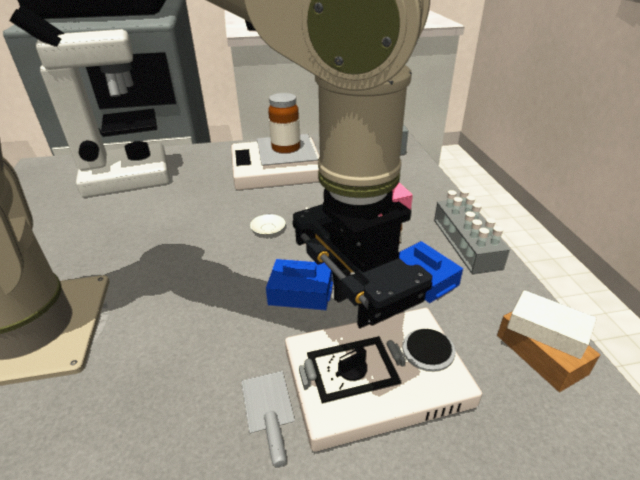

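Run:
```python
from h import *
s=read_state();print(proj("side",s["ee_pos"]),proj("side",[.525,-.2275,.079]))
im=camera("side");cv2.imwrite("pics/s2.png",cv2.resize(im[260:410,270:470,::-1],None,fx=4,fy=4,interpolation=2))
st();go([.5245,-.2275,.0565],109.15)
```

```text
[[353.2184362  311.07593665]] [[352.28321289 353.83097858]]
t 2.2 p [ 0.5251 -0.2234  0.1607] F [ 0.83 -0.09  0.2 ] T [0.03 0.02 0.01] w 0.0459 j [-0.18  0.28  0.6   1.72 -0.17  1.19  2.37]
jaw az 109.26 down [ 3.e-04  8.e-04 -1.e+00]
shift [104.2   2.   -3.7] rv [0.0019 0.0007 0.0006] | tool axes
 [[ 0.    -0.944 -0.33 ]
 [ 0.001 -0.33   0.944]
 [-1.    -0.001  0.001]]
```

View pics/s2.png

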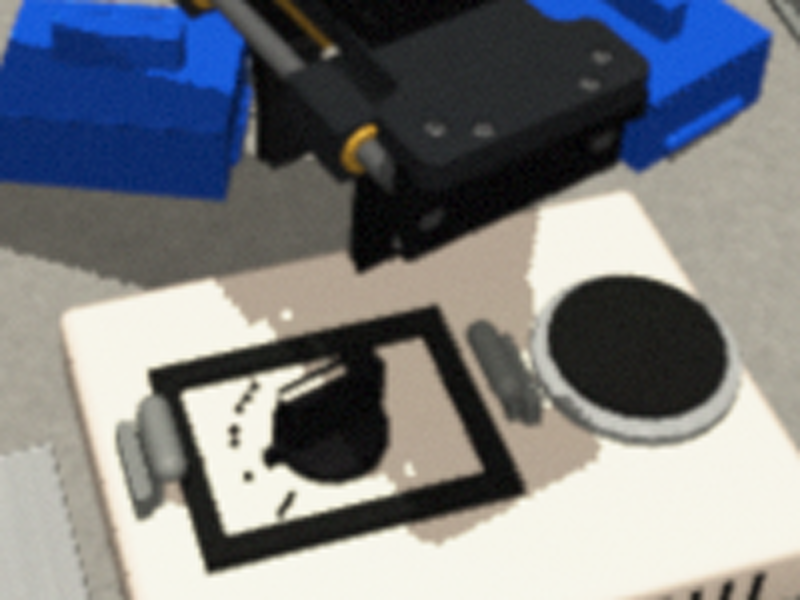

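arm_command(
  targets=[
    [120,0,2,-4,0,0,0],
    [120,30,2,-4,0,0,0],
    [120,60,2,-4,0,0,0],
    [120,80,2,-4,0,0,0],
    [120,95,2,-4,0,0,0],
    [120,103,2,-4,0,0,0],
    [120,103,2,-4,0,0,0],
    [120,103,2,-4,0,0,0],
  ],
)

```text
time: 3.0
ee_pos: [0.5249, -0.2296, 0.0585]
eef_rot: [0.577, -0.41, -0.576, -0.41]
ft_force: [-0.2, -0.1, 0.0]
width: 0.0462
```

Run:
```python
from h import *
st();go([.5245,-.2275,.057],109.15)
im=camera("side");cv2.imwrite("pics/s3.png",cv2.resize(im[260:410,270:470,::-1],None,fx=4,fy=4,interpolation=2))
```

```text
t 3.0 p [ 0.5249 -0.2296  0.0585] F [-0.18 -0.05  0.03] T [ 0.03  0.04 -0.01] w 0.0462 j [-0.13  0.41  0.56  1.81 -0.25  1.    2.44]
jaw az 109.15 down [ 1.1e-03 -3.0e-04 -1.0e+00]
shift [ 1.5 -0.3  2.1] rv [-0.     -0.0006  0.001 ] | tool axes
 [[ 0.001 -0.945 -0.328]
 [-0.    -0.328  0.945]
 [-1.    -0.001 -0.001]]
```

View pics/s3.png

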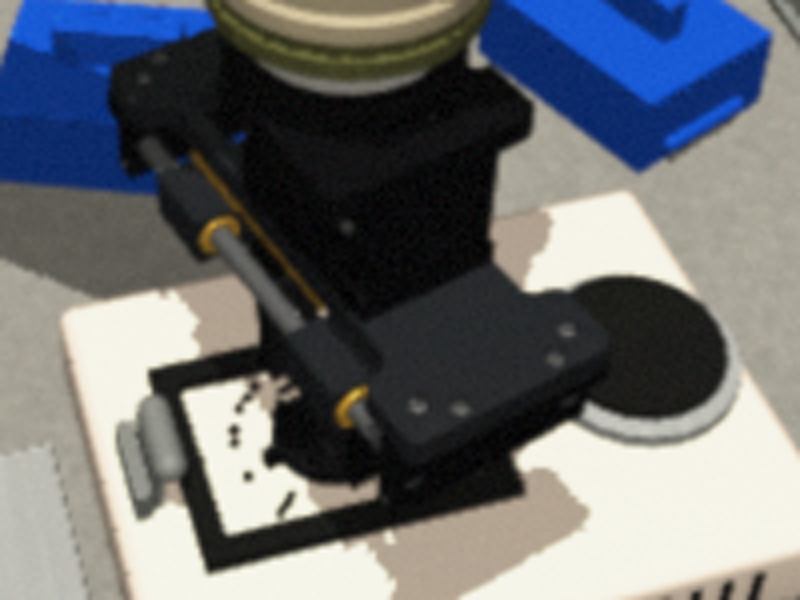

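arm_command(
  targets=[
    [180,1,0,1.5,0,0,0],
    [255,1,0,1.5,0,0,0],
    [255,1,0,1.5,0,0,0],
    [255,1,0,1.5,0,0,0],
    [255,1,0,1.5,0,0,0],
    [255,1,0,1.5,0,0,0],
  ],
  newtons=15,
)

```text
time: 3.65
ee_pos: [0.5243, -0.229, 0.0568]
eef_rot: [0.577, -0.41, -0.575, -0.41]
ft_force: [3.3, -4.4, -2.9]
width: 0.0118
```

Run:
```python
from h import *
st();go([.5245,-.2275,.057],79.15)
```

```text
t 3.65 p [ 0.5243 -0.229   0.0568] F [ 3.29 -4.35 -2.94] T [-0.88 -0.58  0.05] w 0.0118 j [-0.13  0.41  0.56  1.81 -0.25  0.99  2.44]
jaw az 109.11 down [ 0.0013 -0.0017 -1.    ]
shift [-0.2 -0.7  1.4] rv [ 0.5229 -0.0018  0.0012] | tool axes
 [[ 0.001 -0.945 -0.327]
 [-0.002 -0.327  0.945]
 [-1.    -0.001 -0.002]]
```

arm_command(
  targets=[
    [255,0,0,-1,0.1,0,0],
    [255,0,0,-1,0.2,0,0],
    [255,0,0,-1,0.3,0,0],
    [255,0,0,-1,0.4,0,0],
    [255,0,0,-1,0.5,0,0],
    [255,0,0,-1,0.54,0,0],
    [255,0,0,-1,0.54,0,0],
    [255,0,0,-1,0.54,0,0],
  ],
  newtons=25,
)

```text
time: 4.45
ee_pos: [0.5243, -0.2285, 0.0568]
eef_rot: [-0.446, 0.548, 0.447, 0.548]
ft_force: [-1.4, 1.7, 5.2]
width: 0.0117
```

Run:
```python
from h import *
st()
```

```text
t 4.45 p [ 0.5243 -0.2285  0.0568] F [-1.43  1.66  5.19] T [0.54 0.3  0.02] w 0.0117 j [-0.22  0.43  0.67  1.81 -0.31  1.    1.95]
jaw az 78.31 down [-0.e+00  6.e-04 -1.e+00]
```

arm_command(
  targets=[
    [120,0,0,0,0,0,0],
    [120,0,0,0,0,0,0],
    [110,0,0,0,0,0,0],
    [110,-10,0,0,0,0,0],
    [110,-40,0,0,0,0,0],
    [110,-80,0,0,0,0,0],
    [80,-120,0,0,0,0,0],
    [80,-140,0,0,0,0,0],
  ],
)

```text
time: 5.25
ee_pos: [0.5251, -0.2298, 0.2008]
eef_rot: [-0.447, 0.548, 0.445, 0.55]
ft_force: [0.7, 0.1, -0.3]
width: 0.0568
```

Run:
```python
from h import *
im=camera("side");cv2.imwrite("pics/s4.png",cv2.resize(im[290:440,270:470,::-1],None,fx=4,fy=4,interpolation=2))
st();go([.5643,.1735,.16],90-21.9)
```

```text
t 5.3 p [ 0.526  -0.2301  0.2028] F [ 0.92 -1.05  2.96] T [-0.04 -0.04  0.04] w 0.0579 j [-0.29  0.27  0.74  1.67 -0.19  1.27  1.85]
jaw az 78.18 down [ 0.0069 -0.0014 -1.    ]
shift [ 42.5  45.5 402.9] rv [0.1759 0.0007 0.0071] | tool axes
 [[ 0.007 -0.979  0.205]
 [-0.001  0.205  0.979]
 [-1.    -0.007  0.   ]]
```

View pics/s4.png

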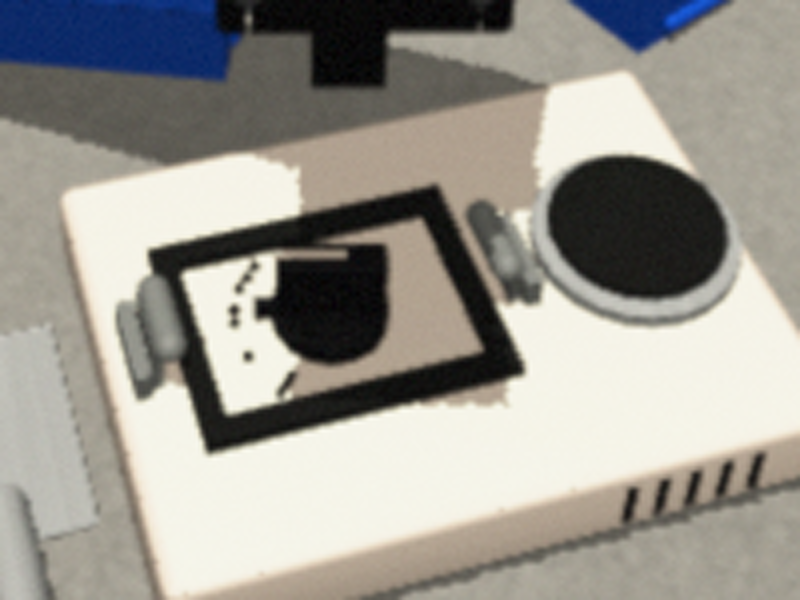

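arm_command(
  targets=[
    [60,20,45,403,0.176,0,0],
    [60,40,45,403,0.176,0.003,0.007],
    [60,40,45,403,0.176,0.003,0.007],
    [60,40,45,403,0.176,0.003,0.007],
    [60,40,45,403,0.176,0.003,0.007],
    [60,40,45,403,0.176,0.003,0.007],
    [60,40,45,403,0.176,0.003,0.007],
    [60,40,45,403,0.176,0.003,0.007],
    [60,40,45,403,0.176,0.003,0.007],
    [60,40,45,403,0.176,0.003,0.007],
  ],
)

```text
time: 6.3
ee_pos: [0.5619, 0.1778, 0.1563]
eef_rot: [-0.396, 0.587, 0.399, 0.582]
ft_force: [0.4, -0.6, 0.3]
width: 0.0664
```

arm_command(
  targets=[
    [60,0,0,0,0,0,0],
    [60,0,0,0,0,0,0],
    [60,0,0,0,0,0,0],
  ],
)

```text
time: 6.6
ee_pos: [0.5628, 0.1731, 0.1571]
eef_rot: [-0.394, 0.589, 0.396, 0.584]
ft_force: [-0.2, 1.5, -0.2]
width: 0.0666
```

Run:
```python
from h import *
st();go([.5643,.1735,.050],90-21.9)
im=camera("side");cv2.imwrite("pics/s5.png",cv2.resize(im[130:280,240:440,::-1],None,fx=4,fy=4,interpolation=2))
```

```text
t 6.6 p [0.5628 0.1731 0.1571] F [-0.2   1.54 -0.17] T [ 0.    0.02 -0.02] w 0.0666 j [-0.82  0.33  0.54  1.67 -0.18  1.21  0.95]
jaw az 67.98 down [-7.1e-03 -7.0e-04 -1.0e+00]
shift [107.   -1.9   1.3] rv [-0.0021 -0.0033 -0.0063] | tool axes
 [[-0.007 -0.927  0.375]
 [-0.001  0.375  0.927]
 [-1.     0.006 -0.003]]
```

View pics/s5.png

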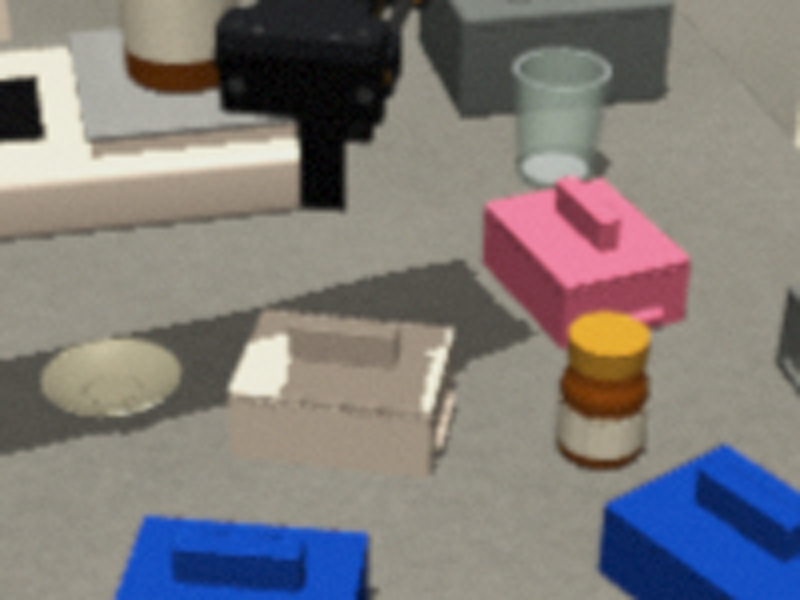

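arm_command(
  targets=[
    [60,20,-1.5,1,-0.002,-0.003,-0.006],
    [60,50,-1.5,1,-0.002,-0.003,-0.006],
    [60,80,-1.5,1,-0.002,-0.003,-0.006],
    [60,95,-1.5,1,-0.002,-0.003,-0.006],
    [60,103,-1.5,1,-0.002,-0.003,-0.006],
    [60,106,-1.5,1,-0.002,-0.003,-0.006],
    [60,108,-1.5,1,-0.002,-0.003,-0.006],
    [60,108,-1.5,1,-0.002,-0.003,-0.006],
  ],
)

```text
time: 7.45
ee_pos: [0.5641, 0.1753, 0.0495]
eef_rot: [-0.397, 0.585, 0.397, 0.586]
ft_force: [0.6, -0.5, 0.2]
width: 0.0666
```

Run:
```python
from h import *
st();go([.5643,.1735,.048],90-21.9)
im=camera("side");cv2.imwrite("pics/s6.png",cv2.resize(im[130:280,240:440,::-1],None,fx=4,fy=4,interpolation=2))
```

```text
t 7.45 p [0.5641 0.1753 0.0495] F [ 0.58 -0.52  0.18] T [-0.03  0.   -0.04] w 0.0666 j [-0.78  0.45  0.5   1.76 -0.25  1.    1.  ]
jaw az 68.24 down [ 3.e-04  4.e-04 -1.e+00]
shift [ 1.5 -0.9 -1.6] rv [0.0024 0.0005 0.0002] | tool axes
 [[ 0.    -0.929  0.371]
 [ 0.     0.371  0.929]
 [-1.    -0.     0.   ]]
```

View pics/s6.png

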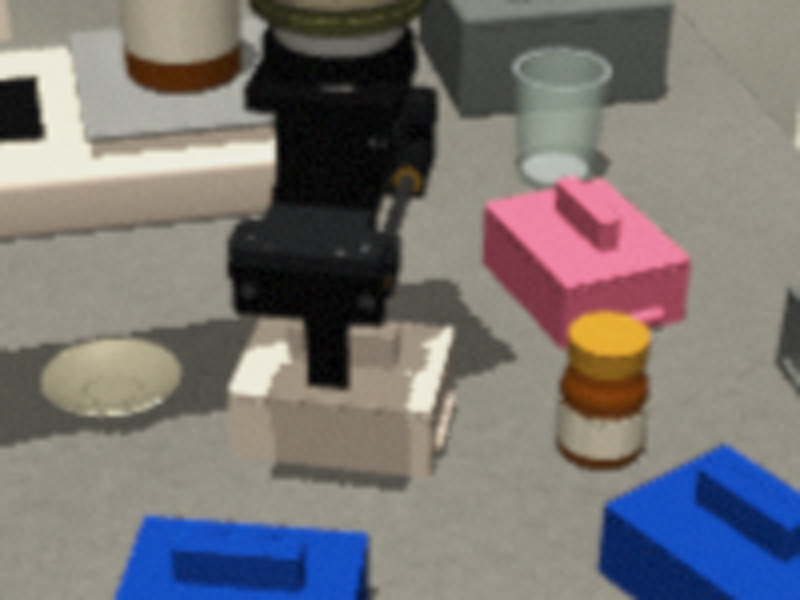

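Run:
```python
from h import *
s=read_state();p=s["ee_pos"];m=R.from_quat(s["eef_rot"]).as_matrix()
f=lambda P:((proj("side",P)-[240,130]+.5)*4-.5).round(0)
print(f(p-m[:,2]*.033),f(p-m[:,2]*.048),f(p-m[:,2]*.033+m[:,1]*.0095),f(p-m[:,2]*.033-m[:,1]*.0095))
for x,y,a in((.5633,.1721,-.382),(.5648,.1739,-.382)):
  M=R.from_euler('z',a).as_matrix()
  print(f(np.array([[.03,-.007,.066],[-.03,-.007,.066],[.03,-.007,.044],[-.03,-.007,.044]])@M.T+[x,y,0]))
```

```text
[[331. 382.]] [[326. 398.]] [[314. 380.]] [[348. 384.]]
[[395. 339.]
 [285. 328.]
 [394. 373.]
 [286. 362.]]
[[397. 336.]
 [287. 326.]
 [396. 371.]
 [288. 360.]]
```

arm_command(
  targets=[
    [120,1.5,-1.5,-1,0,0,0],
    [200,1.5,-1.5,-1,0,0,0],
    [255,1.5,-1.5,-1,0,0,0],
    [255,1.5,-1.5,-1,0,0,0],
    [255,1.5,-1.5,-1,0,0,0],
    [255,1.5,-1.5,-1,0,0,0],
    [255,1.5,-1.5,-1,0,0,0],
  ],
  newtons=45,
)

```text
time: 8.2
ee_pos: [0.5645, 0.1737, 0.0471]
eef_rot: [-0.397, 0.586, 0.397, 0.585]
ft_force: [-0.1, -0.3, -0.5]
width: 0.0185
```

Run:
```python
from h import *
st()
```

```text
t 8.2 p [0.5645 0.1737 0.0471] F [-0.08 -0.32 -0.48] T [0.06 0.04 0.  ] w 0.0185 j [-0.78  0.45  0.5   1.76 -0.25  0.99  1.01]
jaw az 68.24 down [-8.e-04 -2.e-04 -1.e+00]
```

Width is 18.5 mm and the rib is 14 mm, so the fingers are still closing.

arm_command(
  targets=[
    [255,0,0,0,0,0,0],
    [255,0,0,0,0,0,0],
    [255,0,0,0,0,0,0],
    [255,0,0,0,0,0,0],
  ],
  newtons=45,
)

```text
time: 8.6
ee_pos: [0.5645, 0.1736, 0.0471]
eef_rot: [-0.397, 0.586, 0.397, 0.585]
ft_force: [-0.7, -0.2, 0.1]
width: 0.0138
```

Run:
```python
from h import *
st()
im=camera("side");cv2.imwrite("pics/s7.png",cv2.resize(im[130:280,240:440,::-1],None,fx=4,fy=4,interpolation=2))
```

```text
t 8.6 p [0.5645 0.1736 0.0471] F [-0.72 -0.2   0.14] T [-0.09  0.02 -0.02] w 0.0138 j [-0.78  0.45  0.5   1.76 -0.25  0.99  1.01]
jaw az 68.24 down [-9.e-04 -3.e-04 -1.e+00]
```

View pics/s7.png

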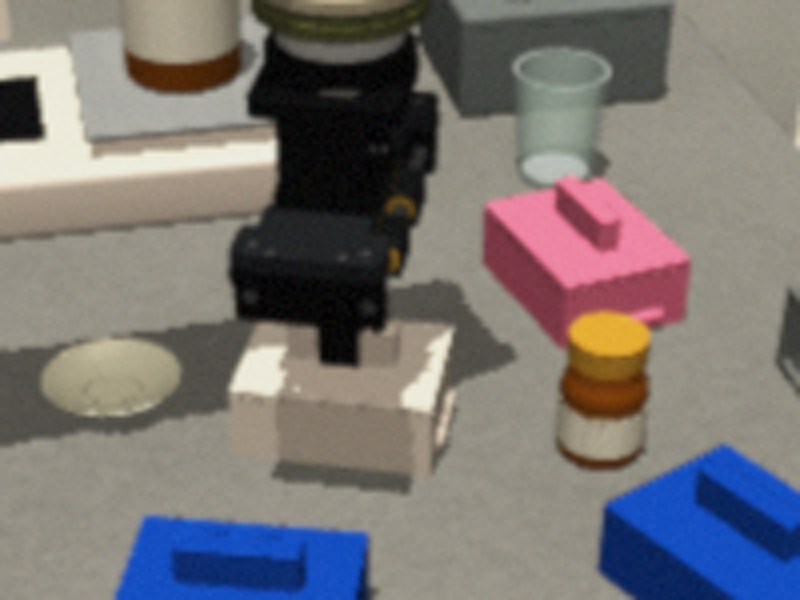

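arm_command(
  targets=[
    [255,-15,0,0,0,0,0],
    [255,-40,0,0,0,0,0],
    [255,-75,0,0,0,0,0],
    [255,-110,0,0,0,0,0],
    [255,-130,0,0,0,0,0],
    [255,-130,0,0,0,0,0],
    [255,-130,0,0,0,0,0],
  ],
)

```text
time: 9.35
ee_pos: [0.5646, 0.1737, 0.1776]
eef_rot: [-0.396, 0.585, 0.397, 0.585]
ft_force: [-0.8, 0.1, -1.4]
width: 0.0138
```

Run:
```python
from h import *
st();go([.5257,-.2288,.176],94.2)
```

```text
t 9.35 p [0.5646 0.1737 0.1776] F [-0.8   0.13 -1.39] T [-0.01  0.02 -0.04] w 0.0138 j [-0.82  0.31  0.55  1.64 -0.17  1.24  0.95]
jaw az 68.24 down [-3.e-04  4.e-04 -1.e+00]
shift [   1.4 -113.1 -388.3] rv [-4.531e-01  3.000e-04 -4.000e-04] | tool axes
 [[-0.    -0.929  0.371]
 [ 0.     0.371  0.929]
 [-1.     0.     0.   ]]
```

arm_command(
  targets=[
    [255,0,-8,-25,-0.05,0,0],
    [255,0,-20,-70,-0.1,0,0],
    [255,0,-34,-115,-0.15,0,0],
    [255,0,-47,-160,-0.2,0,0],
    [255,0,-60,-205,-0.25,0,0],
    [255,0,-73,-250,-0.3,0,0],
    [255,0,-86,-295,-0.35,0,0],
    [255,0,-99,-340,-0.4,0,0],
    [255,0,-109,-374,-0.44,0,0],
    [255,0,-113,-388,-0.453,0,0],
  ],
)

```text
time: 10.35
ee_pos: [0.5235, -0.2328, 0.1762]
eef_rot: [-0.517, 0.483, 0.518, 0.481]
ft_force: [-0.4, -0.2, -1.0]
width: 0.0137
```

arm_command(
  targets=[
    [255,0,0,0,0,0,0],
    [255,0,0,0,0,0,0],
    [255,0,0,0,0,0,0],
    [255,0,0,0,0,0,0],
  ],
)

```text
time: 10.75
ee_pos: [0.526, -0.2271, 0.177]
eef_rot: [-0.518, 0.481, 0.519, 0.481]
ft_force: [-0.7, -0.0, -0.7]
width: 0.0137
```

Run:
```python
from h import *
st();go([.5257,-.2288,.122],94.2)
im=camera("side");cv2.imwrite("pics/s8.png",im[:,:,::-1])
im=camera("top");cv2.imwrite("pics/t8.png",im[:,:,::-1])
```

```text
t 10.75 p [ 0.526  -0.2271  0.177 ] F [-0.69 -0.01 -0.73] T [ 0.05  0.06 -0.03] w 0.0137 j [-0.26  0.29  0.71  1.7  -0.2   1.23  2.14]
jaw az 94.3 down [-1.2e-03  4.0e-04 -1.0e+00]
shift [55.   0.4 -1.7] rv [ 0.0018  0.0005 -0.0012] | tool axes
 [[-0.001 -0.997 -0.075]
 [ 0.    -0.075  0.997]
 [-1.     0.001  0.   ]]
```

View pics/s8.png

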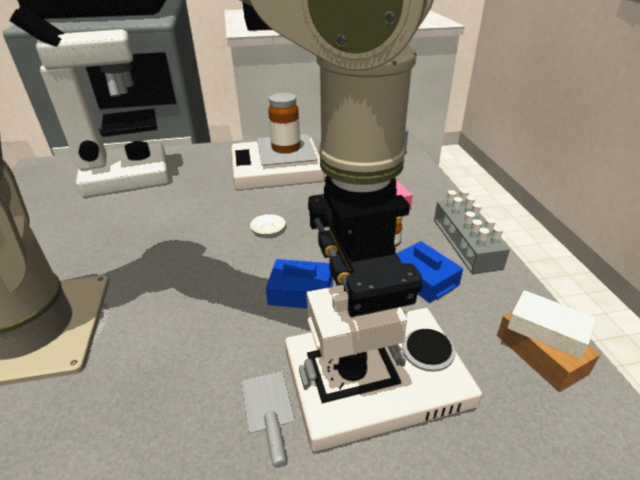

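View pics/t8.png

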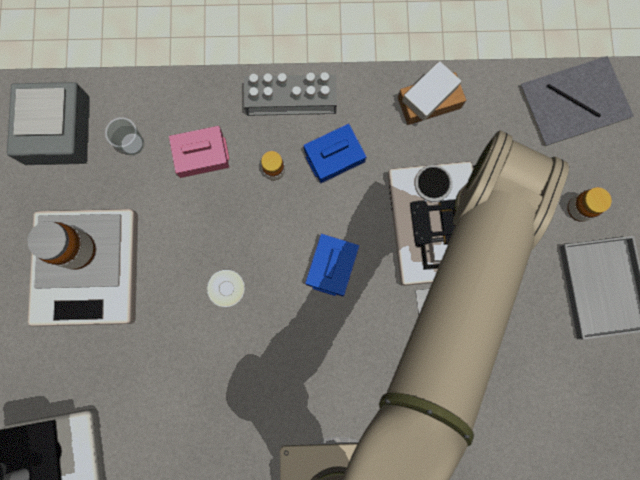

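arm_command(
  targets=[
    [255,15,0,-1.5,0.001,0,0],
    [255,30,0,-1.5,0.001,0,0],
    [255,45,0,-1.5,0.001,0,0],
    [255,54,0,-1.5,0.001,0,0],
    [255,54,0,-1.5,0.001,0,0],
    [255,54,0,-1.5,0.001,0,0],
    [255,54,0,-1.5,0.001,0,0],
  ],
  newtons=60,
)

```text
time: 11.55
ee_pos: [0.5261, -0.2303, 0.1238]
eef_rot: [0.518, -0.482, -0.518, -0.482]
ft_force: [-0.4, -0.3, -1.0]
width: 0.0138
```

Run:
```python
from h import *
st();go([.5257,-.2288,.122],94.2)
im=camera("side");cv2.imwrite("pics/s9.png",cv2.resize(im[270:420,270:470,::-1],None,fx=4,fy=4,interpolation=2))
s=read_state();p=s["ee_pos"].copy();az=np.arctan2(*R.from_quat(s["eef_rot"]).as_matrix()[[1,0],2])-np.pi/2
f=lambda P:((proj("side",P)-[270,270]+.5)*4-.5).round(0)
M=R.from_euler('z',az).as_matrix()
L=np.array([[x,y,z] for z in(0,.044) for x,y in((.055,.042),(.055,-.042),(-.055,-.042),(-.055,.042))])
print(f(L@M.T+[p[0],p[1],p[2]-.047]))
```

```text
t 11.55 p [ 0.5261 -0.2303  0.1238] F [-0.38 -0.31 -0.95] T [0.1  0.06 0.02] w 0.0138 j [-0.24  0.35  0.69  1.75 -0.24  1.13  2.17]
jaw az 94.13 down [ 1.e-04 -5.e-04 -1.e+00]
shift [1.8 0.3 1.5] rv [-0.0012 -0.0005  0.    ] | tool axes
 [[ 0.    -0.997 -0.072]
 [-0.    -0.072  0.997]
 [-1.    -0.    -0.   ]]
[[439. 230.]
 [525. 405.]
 [217. 480.]
 [158. 291.]
 [446. 147.]
 [538. 321.]
 [215. 396.]
 [154. 208.]]
```

View pics/s9.png

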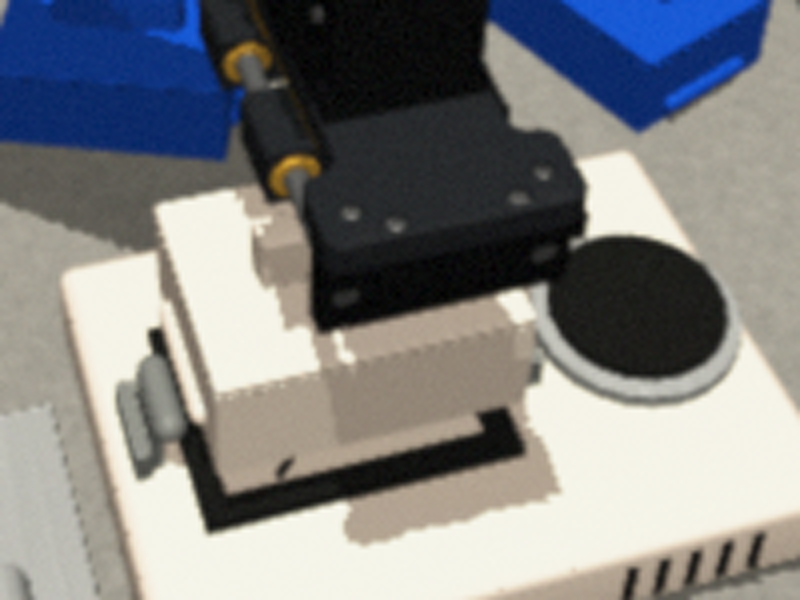

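arm_command(
  targets=[
    [255,0,0,0,0,0,0],
    [255,0,0,0,0,0,0],
    [255,0,0,0,0,0,0],
  ],
)

```text
time: 11.9
ee_pos: [0.5259, -0.2301, 0.1234]
eef_rot: [-0.518, 0.482, 0.518, 0.481]
ft_force: [0.3, -0.4, -1.1]
width: 0.0133
```

Run:
```python
from h import *
st();go([.5257,-.2288,.122],94.2)
```

```text
t 11.9 p [ 0.5259 -0.2301  0.1234] F [ 0.29 -0.4  -1.07] T [ 0.02  0.02 -0.05] w 0.0133 j [-0.24  0.35  0.69  1.75 -0.24  1.13  2.17]
jaw az 94.14 down [-5.e-04 -2.e-04 -1.e+00]
shift [1.4 0.1 1.3] rv [-0.001  -0.0002 -0.0005] | tool axes
 [[-0.001 -0.997 -0.072]
 [-0.    -0.072  0.997]
 [-1.     0.001 -0.   ]]
```

arm_command(
  targets=[
    [255,2,0,1.2,0,0,0],
    [255,4,0,1.2,0,0,0],
    [255,6,0,1.2,0,0,0],
    [255,8,0,1.2,0,0,0],
    [255,10,0,1.2,0,0,0],
    [255,10,0,1.2,0,0,0],
    [255,10,0,1.2,0,0,0],
  ],
)

```text
time: 12.6
ee_pos: [0.5257, -0.2289, 0.1132]
eef_rot: [-0.518, 0.482, 0.518, 0.481]
ft_force: [0.2, 0.4, -0.1]
width: 0.0132
```

Run:
```python
from h import *
st();go([.5257,-.2288,.097],94.2)
```

```text
t 12.6 p [ 0.5257 -0.2289  0.1132] F [ 0.24  0.37 -0.12] T [0.02 0.01 0.03] w 0.0132 j [-0.24  0.36  0.69  1.76 -0.25  1.11  2.18]
jaw az 94.13 down [-9.e-04 -2.e-04 -1.e+00]
shift [16.2 -0.1  0.1] rv [-0.0012 -0.0002 -0.0009] | tool axes
 [[-0.001 -0.997 -0.072]
 [-0.    -0.072  0.997]
 [-1.     0.001 -0.   ]]
```

Aligned. Next I press down slowly, watching the force.

arm_command(
  targets=[
    [255,1,0,0,0,0,0],
    [255,2,0,0,0,0,0],
    [255,3,0,0,0,0,0],
    [255,4,0,0,0,0,0],
    [255,5,0,0,0,0,0],
  ],
)

```text
time: 13.1
ee_pos: [0.5258, -0.2292, 0.1088]
eef_rot: [0.518, -0.482, -0.518, -0.482]
ft_force: [-3.1, 0.0, 7.5]
width: 0.0132
```

Run:
```python
from h import *
st()
```

```text
t 13.1 p [ 0.5258 -0.2292  0.1088] F [-3.12  0.02  7.48] T [0.04 0.63 0.02] w 0.0132 j [-0.23  0.36  0.69  1.77 -0.25  1.1   2.18]
jaw az 94.12 down [-2.e-04 -4.e-04 -1.e+00]
```

arm_command(
  targets=[
    [255,1,0.7,0,0,0,0],
    [255,2,0.7,0,0,0,0],
    [255,3,0.7,0,0,0,0],
    [255,4,0.7,0,0,0,0],
  ],
)

```text
time: 13.5
ee_pos: [0.5253, -0.2293, 0.1047]
eef_rot: [0.518, -0.482, -0.517, -0.482]
ft_force: [-1.5, -1.4, 3.3]
width: 0.0138
```

Run:
```python
from h import *
st()
```

```text
t 13.5 p [ 0.5253 -0.2293  0.1047] F [-1.5  -1.37  3.3 ] T [-0.07  0.21  0.05] w 0.0138 j [-0.23  0.37  0.68  1.77 -0.26  1.09  2.18]
jaw az 94.13 down [ 3.e-04 -6.e-04 -1.e+00]
```

arm_command(
  targets=[
    [255,1,0.3,0,0,0,0],
    [255,2,0.3,0,0,0,0],
    [255,3,0.3,0,0,0,0],
    [255,4,0.3,0,0,0,0],
    [255,5,0.3,0,0,0,0],
    [255,6,0.3,0,0,0,0],
    [255,7,0.3,0,0,0,0],
    [255,7,0.3,0,0,0,0],
  ],
)

```text
time: 14.3
ee_pos: [0.5248, -0.2288, 0.0973]
eef_rot: [-0.518, 0.482, 0.518, 0.481]
ft_force: [1.4, 0.0, -0.3]
width: 0.0137
```

Run:
```python
from h import *
st()
im=camera("side");cv2.imwrite("pics/s10.png",cv2.resize(im[270:420,270:470,::-1],None,fx=4,fy=4,interpolation=2))
```

```text
t 14.3 p [ 0.5248 -0.2288  0.0973] F [ 1.41  0.03 -0.3 ] T [ 0.25 -0.33 -0.03] w 0.0137 j [-0.23  0.38  0.68  1.78 -0.26  1.08  2.19]
jaw az 94.14 down [-8.e-04 -0.e+00 -1.e+00]
```

View pics/s10.png

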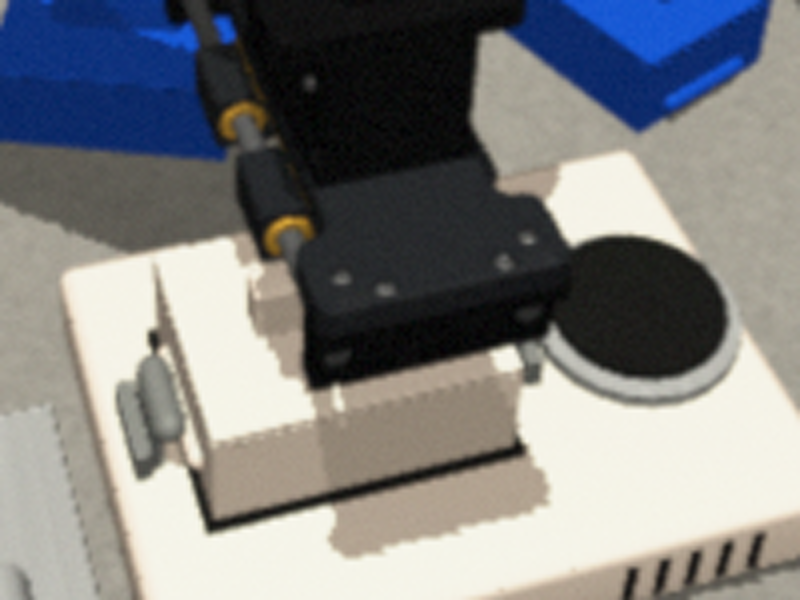

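arm_command(
  targets=[
    [255,1,-0.4,0,0,0,0],
    [255,2,-0.4,0,0,0,0],
    [255,3,-0.4,0,0,0,0],
    [255,3.5,-0.4,0,0,0,0],
    [255,3.5,-0.4,0,0,0,0],
    [255,3.5,-0.4,0,0,0,0],
  ],
)

```text
time: 14.95
ee_pos: [0.525, -0.2289, 0.0943]
eef_rot: [-0.517, 0.482, 0.518, 0.482]
ft_force: [-3.5, 2.8, 7.2]
width: 0.0136
```

Run:
```python
from h import *
st()
```

```text
t 14.95 p [ 0.525  -0.2289  0.0943] F [-3.5   2.76  7.24] T [ 0.6   0.68 -0.03] w 0.0136 j [-0.23  0.38  0.68  1.78 -0.27  1.07  2.19]
jaw az 94.13 down [-8.e-04  2.e-04 -1.e+00]
```

arm_command(
  targets=[
    [255,0.5,0.2,0,0,0,0],
    [255,0.5,0.2,0,0,0,0],
    [255,0.5,0.2,0,0,0,0],
    [255,0.5,0.2,0,0,0,0],
    [255,0.5,0.2,0,0,0,0],
    [255,0.5,0.2,0,0,0,0],
  ],
)

```text
time: 15.55
ee_pos: [0.525, -0.2289, 0.0939]
eef_rot: [-0.518, 0.482, 0.518, 0.482]
ft_force: [-2.8, 2.9, 9.8]
width: 0.0132
```

Run:
```python
from h import *
im=camera("side");cv2.imwrite("pics/s11.png",cv2.resize(im[270:420,270:470,::-1],None,fx=4,fy=4,interpolation=2))
cv2.imwrite("pics/s11f.png",im[:,:,::-1])
for i in range(3): st();camera("side")
```

```text
t 15.6 p [ 0.525  -0.2289  0.0939] F [-2.45  3.51  8.79] T [ 0.63  0.62 -0.  ] w 0.0132 j [-0.23  0.38  0.68  1.78 -0.27  1.07  2.19]
jaw az 94.14 down [-4.e-04  2.e-04 -1.e+00]
t 15.65 p [ 0.525  -0.2289  0.0939] F [-2.59  2.74  9.26] T [ 0.63  0.64 -0.01] w 0.0135 j [-0.23  0.38  0.68  1.78 -0.27  1.07  2.19]
jaw az 94.13 down [-4.e-04  2.e-04 -1.e+00]
t 15.7 p [ 0.525  -0.2289  0.0939] F [-2.54  2.52  8.93] T [ 0.59  0.65 -0.04] w 0.0134 j [-0.23  0.38  0.68  1.78 -0.27  1.07  2.19]
jaw az 94.13 down [-4.e-04  2.e-04 -1.e+00]
```

View pics/s11.png

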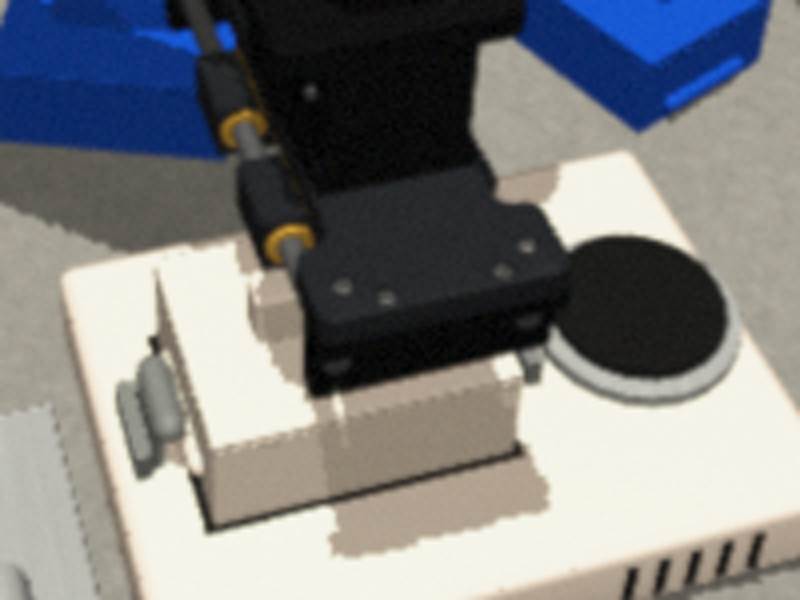

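View pics/s11f.png

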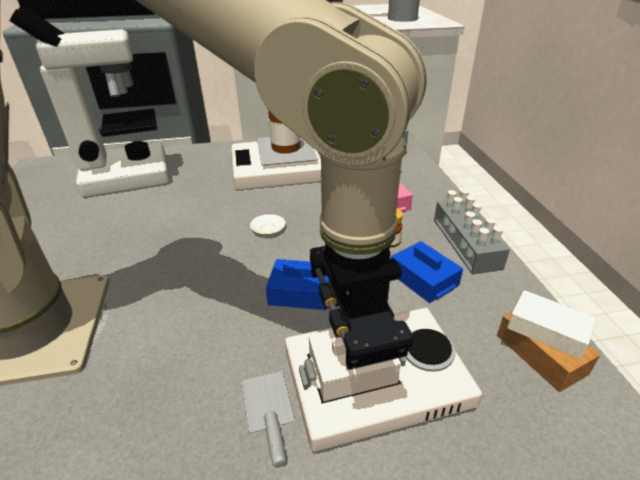

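The picture shows the guard level on the seal, with its near lower edge running from about (205,525) to (520,445) in the crop and only a thin black strip of seal visible below it. The front clip (160,395) sits over the bead. The push is steady at about 9 N, and the dish and spatula haven't moved.

```bash
python3 -c "
from bench import *
close_job()"
```

```text
the job is handed in; nothing more can be done
```

I turned the dial one click clockwise, from one dot to two dots, and let go of it. I then gripped the white guard by its rib, pressed it down over the dial until it snapped under the clips, and handed the job in while still pressing.

- **Dial:** the side picture after I let go showed the pointer nib at the two dots. The dial has been hidden under the guard since then, so I could not look at it again.
- **Snap:** the force rose to about 7.5 N, a bit less than the 10 to 15 N stated, and then dropped to about zero at the snapped height. I only read the force every few rows, so the peak may have been missed. The front clip is visible over its bead. The rear clip is mostly hidden by the gripper, so for it I rely on the guard sitting level and on the height and force.
- **Final press:** the push was steady at about 9 N, with small side forces of about 2.5 N each way. The tool was level, about 0.7 mm from the dial axis I estimated and within 0.1° of the mixer's direction. The guard's lower edge works out at about 2 mm above the deck, which means the seal is pushed down about 4 mm.
- **Other objects:** the dish and spatula look unmoved in the last picture. The jar was partly hidden there, but it was in place in the top view taken before the final press. The job was handed in at 15.75 s.

The two cameras disagreed by about 2 mm on where the mixer is. I used the position found by gripping the dial, which agreed with the side camera.

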